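# Make up two changeover kits for the date coders

## Task

Make up the two date-coder changeover kits. In the square tray put the tall thin ribbon roll (in the wider compartment) and the short brass type holder (lying along the narrow compartment); in the long tray put the flat broad ribbon roll (in the big end compartment), the long brass type holder (lying along the narrow middle compartment) and the white roller (in the small end compartment). Everything must end down flat on the floor of its compartment, the same way up as it is now; leave the empty cardboard core where it stands and do not knock over the bottle.

Things in the scene. Friction and masses are not known exactly. Their poses are not given: they have to be found in the camera images.
- square_tray: Square white plastic kit tray, 119 x 119 mm outside. Fixed. Origin: centre of its underside, on the table; z up. Floor 3 mm thick; rim and dividers 3 mm thick, 12 mm high above the table. A divider along x makes two compartments 113 mm long in x: narrow, 36 mm wide in y, centre (0, -38.5) mm; wider, 74 mm, centre (0, 19.5) mm.
- long_tray: Long white plastic kit tray, 186 mm (x) x 110 mm (y) outside. Fixed. Origin: centre of its underside, on the table; z up. Floor 3 mm thick; rim and dividers 3 mm thick, 12 mm high above the table. Two dividers along y make three compartments 104 mm long in y: big end one 84 mm wide in x, centre (-48, 0) mm; middle 40 mm, centre (17, 0) mm; small end one 50 mm, centre (65, 0) mm.
- tall_roll: Tall thin roll of black ribbon standing on end, 46 mm diameter, 55 mm tall, about 90 g, cardboard core showing on top. Loose; origin at the centre of its underside, z up; stands on the table at the start.
- flat_roll: Flat broad roll of black ribbon lying on its side face, 62 mm diameter, 30 mm tall, about 90 g, cardboard core showing on top. Loose; origin at the centre of its underside, z up; stands on the table at the start.
- short_holder: Short brass type holder: a bar 52 mm long (its x axis), 16 mm wide (y), 26 mm tall, a row of small dark type on top, about 150 g. Loose; origin at the centre of its underside, z up; stands on the table at the start.
- long_holder: Long brass type holder: a bar 84 mm long (its x axis), 16 mm wide (y), 26 mm tall, a row of small dark type on top, about 250 g. Loose; origin at the centre of its underside, z up; stands on the table at the start.
- roller: White plastic pressure roller standing on end: 28 mm diameter, 44 mm tall, with an 8 mm thick steel axle stub standing 6 mm above its top; about 50 g. Loose; origin at the centre of its underside, z up; stands on the table at the start.
- empty_core: Empty brown cardboard core: tube 33 mm diameter, 25 mm bore, 55 mm tall, standing on end. Not part of any kit; stays where it is. Loose; origin at the centre of its underside, z up; stands on the table at the start.
- cleaner_bottle: Amber bottle with a white cap, 44 mm diameter, 110 mm tall, standing beyond the trays; not to be knocked over. Loose; origin at the centre of its underside, z up.
There are look-alikes about, which are no part of the job. Leave any blue look-alike of the long_holder alone. Of the things that look like the roller, take the one that is nearest to the robot's base at the start.

How it is judged:
By the outcome, as a careful person would: the job done as asked, in the order asked, and still so for the second after the job is handed in, with the robot touching nothing.
It also fails if it takes over 136 s, if anything falls off the work surface, if the arm or the gripper's body presses on something with over 40 N, if the wrist force passes 120 N, or if a joint passes its speed limit or range.

## Robot

A 6-joint arm with a two-finger parallel gripper is mounted at the origin on the work surface. World frame = base frame: x ahead of the robot, y to its left, z up, the work surface at z = 0. Lengths are in m, angles in rad, forces in N, time in s.
With the tool pointing down it reaches from about 0.425 to 0.95 m from the base axis. Payload 3.5 kg.
Tool frame: the origin (TCP) lies between the finger pads; the fingertips stand 22 mm ahead of it and the grasp point (between the pads) lies 3 mm ahead of it (ctrl.nose_length is the z of the fingertips in the tool frame, in m); z points along the fingers, y is the line along which they close (so a half turn about z gives the same grasp; the last joint's range is limited). The gripper opens to 85 mm and grips with 20 to 120 N. Pads are 22 mm wide; open, the fingers measure 114 mm over their backs; the gripper's body (76 mm by 85 mm) begins 54 mm behind the grasp point. The pads swing forward as they close: fully open they stand 13 mm farther back than shut.
Start: joints at [1.166, 0.286, 1.577, -0, 1.279, -0.15], TCP at [0.17, 0.653, 0.221] pointing down, gripper open.
Joint ranges: [-2.77, 2.77], [-0.9, 2.22], [0.21, 2.48], [-1.53, 4.67], [0.24, 2.81], [-2.84, 2.84]. Speed limits (rad/s): [2.79, 2.79, 3.14, 3.14, 3.14, 3.14].

## Interface

Orientations are given as a unit quaternion [x, y, z, w].
In Python, from plant import ctrl gives the robot as it stands. The module is installed in compiled form; this text tells all that it offers.
- The arm moves only by the tool send_rows, never from a script. Its argument "rows" is text: rows parted by semicolons, each of 7 numbers parted by spaces: the turn, a rotation vector about the tool's x, y, z in degrees, then the shift along the tool's x, y, z in mm, then the opening, from -1 (shut) to 1 (fully open). A call has 1 to 8 rows; each row is the pose to reach, as a shift and turn from the pose commanded when the call began, along the tool's axes at that moment; what a row does not reach only later rows make up. A row lasts 1/8 s, in which the tool goes at most 62.5 mm and 10.7 degrees, less where a joint would pass 70% of its speed; a pose out of reach is approached as far as the arm can. A call with a gripper value outside its range is refused whole. The fingers move at their own pace and stop on an object; "grip_force" is the grip in N (left out, the last holds). Time passes only in rows, so rows that repeat a pose let the fingers close. It gives the time, the measured TCP pose, the force, the opening and the grip force at its end, in the units of the state.
- ctrl.get_state(): the state, without advancing time (a new reading comes with each control period).
- ctrl.read_camera(name): name is "scene" or "top" or "wrist"; returns a dict with "color" (400x640x3 uint8, red, green, blue), "fx", "fy", "cx", "cy" (pixels), "extrinsics" (4x4, takes a point from world to camera coordinates). Camera axes: x right, y down, z forward; pixel columns grow to the right and rows downward; lengths in m; the calibration is good to about 2 mm. A picture is of the moment at which its call begins. There is no depth.
- ctrl.sign_off(): hands the job in; it is judged then, once.
Trained networks look in a picture, given as the dict that the camera call returned (one of the last four; its "shot" number tells which), for a name from the list of things; names that differ only in an ending like _2 or _b are one class to them, and where a whole thing is asked for, a point or a joint stands for the part that bears it (a point fixed in the world has none). Each returns a list of dicts, best first, with "p" (0 to 1); they miss things now and then, are a little off and sometimes report something else, mostly with a low value. They report only what shows in the picture. A call takes as long as a camera call. They do not tell look-alikes from the thing itself.
- ctrl.look_for(picture, target): "position" ([x, y, z] in m, in the coordinates of the camera as it stood for that picture, good to about 4 mm: the middle of the surface that is visible of it).
The state is a dict: "time": time; "qpos": joint angles; "dq": joint speeds; "joint_efforts": joint torques, N m; "eef_pos": TCP position; "tcp_rot": TCP orientation; "contact_force": force on the tool from outside, world axes, zero at the start; "wrist_torque": the same for the moment, N m; "opening": opening from 0.0 (shut) to 1.0 (fully open); "finger_force": force on a finger pad.
Only numpy, scipy, OpenCV 4.12 (cv2) and the standard library are available. Lean on these libraries where they do the work, as an engineer would, in place of code of your own. Each camera call takes 0.05 s, during which the arm holds its last target. There are 200 camera calls.

## Working session

There is one attempt and no reset: what is moved stays moved. The work goes in short steps, Python scripts to look and compute and a tool call to move; the robot and the scene stay as the last step left them, time stands still between calls to the robot, and variables do not carry over. Pictures are saved under pics/ and viewed, at most 17 in all, crops included, and the job is handed in when it is done.

Besides the shell and the picture viewer there is one more tool, called after ">>>" by a JSON object that holds its "fn" and its "kwargs". send_rows: Moves the arm, as the interface text tells. Its arguments: {"type":"object","properties":{"rows":{"type":"string"},"grip_force":{"type":"number"}},"required":["rows"]}

```bash
mkdir -p pics
cat > h.py <<'E'
import numpy as np, cv2
from plant import ctrl
def save(p,n): cv2.imwrite('pics/'+n,cv2.cvtColor(p['color'],cv2.COLOR_RGB2BGR))
def w(p,c):
    T=np.linalg.inv(p['extrinsics']); return (T@np.r_[c,1])[:3]
def ray(p,u,v,z):
    T=np.linalg.inv(p['extrinsics']); d=T[:3,:3]@np.array([(u-p['cx'])/p['fx'],(v-p['cy'])/p['fy'],1]); o=T[:3,3]
    return o+d*(z-o[2])/d[2]
def px(p,X):
    c=(p['extrinsics']@np.r_[X,1])[:3]; return np.round([p['fx']*c[0]/c[2]+p['cx'],p['fy']*c[1]/c[2]+p['cy']]).astype(int)
names="square_tray long_tray tall_roll flat_roll short_holder long_holder roller empty_core cleaner_bottle".split()
E
python3 - <<'E'
from h import *
for c in("top","scene"):
    p=ctrl.read_camera(c); save(p,c+'0.png'); T=np.linalg.inv(p['extrinsics'])
    print(c,T[:3,3].round(3),p['fx'],p['shot'])
    for n in names:
        for d in ctrl.look_for(p,n)[:4]:
            X=w(p,d['position']); print(n,round(d['p'],2),X.round(3),px(p,X))
s=ctrl.get_state(); print(s)
E
```

```text
top [ 0.356 -0.036  1.225] 411.3352511510663 1
square_tray 0.85 [0.585 0.128 0.002] [270 191]
long_tray 0.84 [ 0.585 -0.139  0.004] [358 188]
tall_roll 0.6 [0.609 0.312 0.054] [205 182]
flat_roll 0.79 [ 0.496 -0.322  0.031] [423 214]
short_holder 0.6 [ 0.611 -0.317  0.026] [418 176]
short_holder 0.45 [0.392 0.327 0.043] [199 257]
long_holder 0.67 [ 0.397 -0.33   0.024] [428 249]
long_holder 0.61 [ 0.351 -0.221  0.025] [391 266]
long_holder 0.53 [ 0.4   -0.44   0.026] [467 246]
empty_core 0.71 [ 0.396 -0.328  0.024] [428 249]
empty_core 0.7 [0.588 0.129 0.006] [269 190]
empty_core 0.49 [0.393 0.324 0.042] [200 257]
cleaner_bottle 0.79 [ 0.744 -0.026  0.075] [318 131]
scene [1.356 0.38  0.603] 418.6131222059161 2
square_tray 0.86 [ 0.585  0.133 -0.003] [387 233]
long_tray 0.85 [ 0.589 -0.138  0.003] [290 202]
tall_roll 0.61 [0.632 0.316 0.038] [463 256]
flat_roll 0.54 [ 0.515 -0.309  0.032] [253 165]
short_holder 0.75 [ 0.617 -0.307  0.019] [231 185]
long_holder 0.75 [ 0.403 -0.329  0.021] [270 152]
long_holder 0.54 [ 0.357 -0.218  0.017] [308 155]
long_holder 0.48 [ 0.409 -0.427  0.02
[... 271 characters left out ...]
rray([ 1.16603298e+00,  2.86291699e-01,  1.57666495e+00,  3.76494445e-05,
        1.27858152e+00, -1.50024061e-01]), 'dq': array([ 3.25873344e-04,  2.33321927e-04,  2.08552942e-04,  9.79361525e-05,
       -2.60069499e-03,  1.34323999e-04]), 'joint_efforts': array([-1.32440018e-04, -4.05969357e+01, -2.92945254e+01, -1.28609377e-04,
        4.94856486e-04,  4.42436615e-06]), 'eef_pos': array([0.17007631, 0.65322994, 0.22104942]), 'tcp_rot': array([ 1.27030914e-01,  9.91898758e-01,  3.11393131e-05, -9.87692860e-06]), 'contact_force': array([-0.25168144,  0.82093019,  0.5588669 ]), 'wrist_torque': array([-0.07951927, -0.0182353 ,  0.00632532]), 'finger_force': 0.0, 'opening': 0.9997872275757006}
```

Run:
```python
import cv2
t=cv2.imread('pics/top0.png'); 
a=cv2.resize(t[110:300,170:500],None,fx=2.4,fy=2.4,interpolation=cv2.INTER_CUBIC); cv2.imwrite('pics/top0c.png',a)
s=cv2.imread('pics/scene0.png')
cv2.imwrite('pics/scene0c.png',cv2.resize(s[110:310,210:570],None,fx=2.2,fy=2.2,interpolation=cv2.INTER_CUBIC))
```

```text
(no output)
```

View pics/top0c.png

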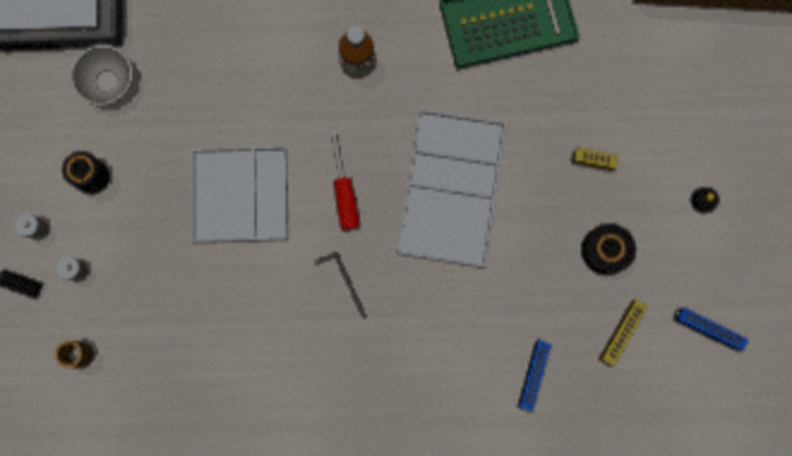

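View pics/scene0c.png

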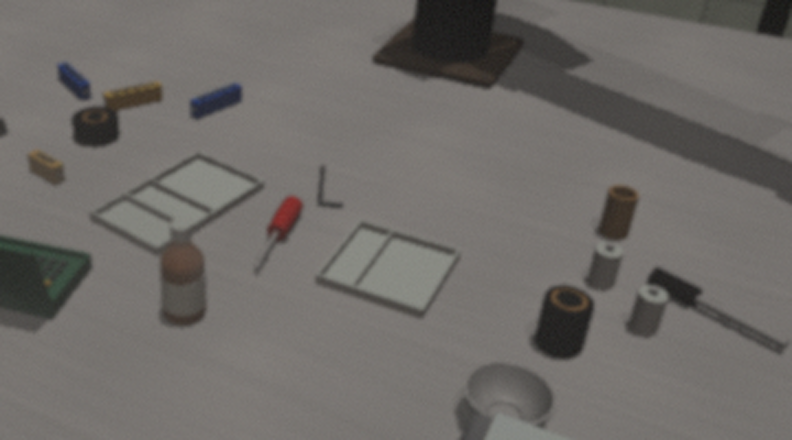

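The top view (crop pixel = 170+u/2.4, 110+v/2.4) shows:
- **Square tray:** (270,191), with the narrow compartment on the right.
- **Long tray:** (358,188), with the big end toward the robot and yaw about -8°.
- **Long_holder candidates:** brass at (430,248), blue at (391,266) and (467,246). The brass one fits.
- **Roller candidates:** (198,221) at 0.607 m from the base and (182,204) at 0.677 m. The first is nearer.

In the scene view the empty core is at (491,208) and the bottle at (294,237).

```bash
cat >> h.py <<'E'
from scipy.spatial.transform import Rotation as Ro
def go(x,y,z,ang,start=None):
    """tool-axis turn(deg) and shift(mm) from present pose to TCP x,y,z pointing down, closing axis at ang deg (mod 180, nearest)"""
    s=ctrl.get_state(); R=Ro.from_quat(s['tcp_rot']); best=None
    for k in range(-2,3):
        a=np.radians(ang+180*k); Y=np.array([np.cos(a),np.sin(a),0]); Z=np.array([0,0,-1.]); X=np.cross(Y,Z)
        r=(R.inv()*Ro.from_matrix(np.c_[X,Y,Z])).as_rotvec(degrees=True)
        if best is None or np.linalg.norm(r)<np.linalg.norm(best): best=r
    d=R.inv().apply(np.array([x,y,z])-s['eef_pos'])*1000
    print('turn',best.round(1),'shift',d.round(1),'| t',round(s['time'],2),'pos',s['eef_pos'].round(4),'yaw',round(np.degrees(np.arctan2(*R.as_matrix()[[1,0],1])),1),'q6',round(s['qpos'][5],2))
def wrist(n,*nm):
    p=ctrl.read_camera('wrist')
    if n: save(p,n)
    for k in nm:
        for d in ctrl.look_for(p,k)[:3]:
            X=w(p,d['position']); print(k,round(d['p'],2),X.round(4),px(p,X))
    return p
def rect(mask,p,z,near=None,minA=150):
    cs,_=cv2.findContours(mask,cv2.RETR_EXTERNAL,cv2.CHAIN_APPROX_NONE)
    for c in sorted(cs,key=cv2.contourArea,reverse=True)[:4]:
        if cv2.contourArea(c)<minA: continue
        P=np.array([ray(p,u,v,z)[:2] for u,v in c[:,0]],np.float32)
        (cx,cy),(a,b),th=cv2.minAreaRect(P)
        if a<b: a,b,th=b,a,th+90
        print('rect c',round(cx,4),round(cy,4),'L',round(a,4),'W',round(b,4),'long axis deg',round((th+90)%180-90,1))
E
python3 - <<'E'
from h import *
print(ctrl.nose_length)
p=ctrl.read_camera('top'); hsv=cv2.cvtColor(p['color'],cv2.COLOR_RGB2HSV)
for X in ((.585,.128),(.585,-.139),(.5,.0),(.397,-.33),(.611,-.317)):
    u,v=px(p,(*X,0)); print(X,hsv[v,u])
y=cv2.inRange(hsv,(15,90,60),(35,255,255)); rect(y,p,.024,minA=30)
q=wrist('w0.png'); T=np.linalg.inv(q['extrinsics']); print(T.round(3),q['fx'])
go(.56,.30,.32,90)
E
```

```text
0.022
(0.585, 0.128) [111  18 141]
(0.585, -0.139) [100  11 136]
(0.5, 0.0) [ 18  21 119]
(0.397, -0.33) [ 24 199  68]
(0.611, -0.317) [ 24 191  52]
rect c 0.9297 -0.5362 L 0.2377 W 0.1732 long axis deg 84.3
rect c 0.3988 -0.334 L 0.0849 W 0.0188 long axis deg -33.5
rect c 0.6083 0.6817 L 0.0374 W 0.0367 long axis deg 3.9
rect c 0.5005 -0.3271 L 0.0321 W 0.0294 long axis deg 88.2
[[ 0.252  0.924  0.286  0.097]
 [ 0.968 -0.241 -0.074  0.673]
 [ 0.001  0.296 -0.955  0.374]
 [ 0.     0.     0.     1.   ]] 354.07816732354286
turn [  0.   -0.  -14.6] shift [-466.3 -243.5  -99. ] | t 1.1 pos [0.1701 0.6532 0.221 ] yaw 75.4 q6 -0.15
```

>>> {"fn": "send_rows", "kwargs": {"rows": "0 0 -14.6 -440 -280 -80 1;0 0 -14.6 -440 -280 -80 1;0 0 -14.6 -440 -280 -80 1;0 0 -14.6 -440 -280 -80 1;0 0 -14.6 -440 -280 -80 1;0 0 -14.6 -440 -280 -80 1;0 0 -14.6 -440 -280 -80 1;0 0 -14.6 -440 -280 -80 1", "grip_force": 40}}

```text
time: 2.1
eef_pos: [0.5077, 0.2899, 0.2975]
tcp_rot: [0.0, 1.0, 0.0, 0.0]
contact_force: [0.9, 0.6, 0.1]
opening: 0.998
finger_force: 0.0
```

>>> {"fn": "send_rows", "kwargs": {"rows": "0 0 0 0 0 0 1;0 0 0 0 0 0 1"}}

```text
time: 2.35
eef_pos: [0.5063, 0.2915, 0.2966]
tcp_rot: [0.0, 1.0, 0.0, -0.0]
contact_force: [0.9, 0.3, -0.4]
opening: 1.001
finger_force: 0.0
```

Run:
```python
from h import *
p=wrist('w1.png','tall_roll','roller','square_tray','empty_core'); go(.615,.312,.2,90)
hsv=cv2.cvtColor(p['color'],cv2.COLOR_RGB2HSV)
t=px(p,(.585,.128,0)); print(t,hsv[t[1]-20,t[0]+20])
```

```text
tall_roll 0.81 [0.6055 0.3171 0.0527] [344 242]
roller 0.58 [0.4986 0.3331 0.0424] [359 153]
roller 0.58 [0.5433 0.3857 0.047 ] [403 192]
square_tray 0.81 [0.5852 0.1306 0.0047] [202 214]
square_tray 0.63 [ 0.588  -0.1032  0.0068] [ 26 216]
empty_core 0.67 [0.3889 0.332  0.0508] [362  50]
turn [-0.  -0.   0.1] shift [-109.5   19.1   96.5] | t 2.6 pos [0.5056 0.2926 0.2966] yaw 90.1 q6 -1.22
[202 212] [108  15 171]
```

View pics/w1.png

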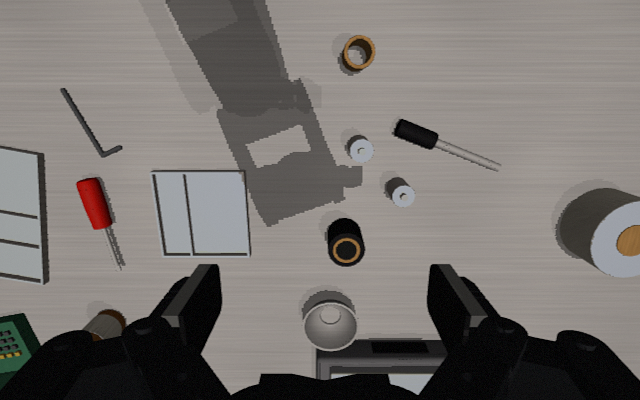

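The wrist view shows the tall roll's top ring at (346,250) and the square tray's corners near (152,170), (245,170), (250,256) and (164,256). The divider runs (184,175) to (194,254). The near roller is at (361,150), the other at (403,196), the core at (358,52) and the bowl at (330,325).

Run:
```python
from h import *
p=ctrl.read_camera('wrist')
for n,u,v,z in (('roll',346,250,.055),('TL',152,170,.012),('TR',245,170,.012),('BR',250,256,.012),('BL',164,256,.012),('divT',184,175,.012),('divB',194,255,.012),('roller',361,150,.044),('roller2',403,196,.044),('core',358,52,.055),('bowl',330,325,.05)):
    print(n,ray(p,u,v,z).round(4))
hsv=cv2.cvtColor(p['color'],cv2.COLOR_RGB2HSV)
m=cv2.inRange(hsv,(90,5,120),(130,60,255)); m=cv2.morphologyEx(m,cv2.MORPH_CLOSE,np.ones((9,9))); m[:,:100]=0;m[:,300:]=0;m[262:]=0
rect(m,p,.008)
```

```text
roll [0.6138 0.3203 0.055 ]
TL [0.5243 0.0767 0.012 ]
TR [0.524  0.1938 0.012 ]
BR [0.6431 0.193  0.012 ]
BL [0.6433 0.0762 0.012 ]
divT [0.5307 0.1163 0.012 ]
divB [0.6418 0.1171 0.012 ]
roller [0.4935 0.3357 0.044 ]
roller2 [0.5484 0.3877 0.044 ]
core [0.3904 0.3281 0.055 ]
bowl [0.7248 0.3017 0.05  ]
rect c 0.5872 0.1297 L 0.1198 W 0.119 long axis deg -89.9
```

>>> {"fn": "send_rows", "kwargs": {"rows": "0 0 0 -107 27 150 1;0 0 0 -107 27 150 1;0 0 0 -107 27 150 1;0 0 0 -107 27 150 1;0 0 0 -107 27 150 1;0 0 0 -107 27 190 1;0 0 0 -107 27 230 1;0 0 0 -107 27 256 1"}}

```text
time: 3.65
eef_pos: [0.6141, 0.3194, 0.0442]
tcp_rot: [-0.0, 1.0, 0.001, 0.003]
contact_force: [0.3, -0.0, -0.5]
opening: 1.001
finger_force: 0.0
```

>>> {"fn": "send_rows", "kwargs": {"rows": "0 0 0 0 0 0 1;0 0 0 0 0 0 -1;0 0 0 0 0 0 -1;0 0 0 0 0 0 -1;0 0 0 0 0 0 -1;0 0 0 0 0 0 -1;0 0 0 0 0 0 -1"}}

```text
time: 4.53
eef_pos: [0.6211, 0.3168, 0.0526]
tcp_rot: [-0.001, 1.0, -0.001, 0.008]
contact_force: [-3.5, -10.4, 27.6]
opening: -0.001
finger_force: 13.8
```

Run:
```python
from h import *
go(.584,.1535,.11,90)
```

```text
turn [-0.1  0.9  0.1] shift [  36.5 -163.4  -57.6] | t 4.53 pos [0.6211 0.3168 0.0526] yaw 90.1 q6 -1.24
```

Run:
```python
from h import *
p=wrist(None,'tall_roll'); q=ctrl.read_camera('scene'); save(q,'s.png')
a=cv2.resize(p['color'][150:400,150:550],(800,500)); b=cv2.resize(q['color'][170:320,400:560],(533,500))
cv2.imwrite('pics/g1.png',cv2.resize(cv2.cvtColor(np.hstack([a,b]),cv2.COLOR_RGB2BGR),(800,300)))
for d in ctrl.look_for(q,'tall_roll'): print(d['p'],w(q,d['position']).round(3))
print(ctrl.get_state()['contact_force'])
```

```text
tall_roll 0.73 [0.6023 0.3285 0.0514] [348 221]
0.62 [0.635 0.328 0.044]
[ -2.87150131 -10.89771649  27.89817436]
```

View pics/g1.png

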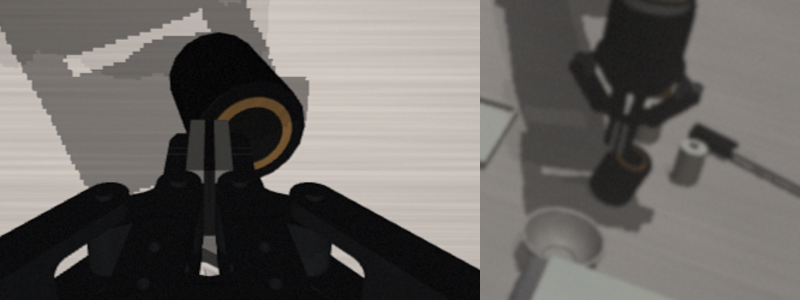

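The wrist crop shows the fingers shut with nothing between them, resting on the roll's top edge near (215,130), and the roll leaning. The grasp missed on the +x side, so I'll lift gently and look again.

>>> {"fn": "send_rows", "kwargs": {"rows": "0 0 0 0 0 -6 -1;0 0 0 0 0 -12 -1;0 0 0 0 0 -25 -1;0 0 0 0 0 -45 -1;0 0 0 0 0 -80 -1;0 0 0 0 0 -110 -1;0 0 0 0 0 -110 -1"}}

```text
time: 5.6
eef_pos: [0.6157, 0.3195, 0.1556]
tcp_rot: [-0.0, 1.0, 0.001, 0.004]
contact_force: [-0.0, 0.2, 0.4]
opening: 0.007
finger_force: 0.0
```

Run:
```python
from h import *
p=wrist('w2.png','tall_roll'); go(.6,.32,.04,90)
cv2.imwrite('pics/g2.png',cv2.cvtColor(cv2.resize(p['color'][100:400,150:550],(800,600)),cv2.COLOR_RGB2BGR))
```

```text
tall_roll 0.71 [0.6088 0.3177 0.0553] [320 188]
turn [-0. -0.  0.] shift [ 13.3   1.5 110.7] | t 5.7 pos [0.6133 0.3186 0.1507] yaw 90.0 q6 -1.24
```

View pics/g2.png

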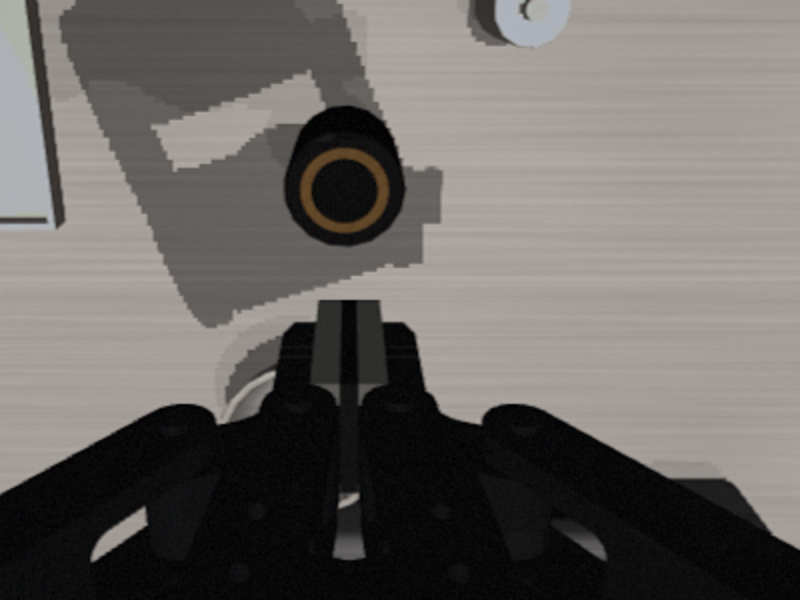

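Pulled clear, the roll stands upright again, ring centre at crop (345,190), i.e. pixel (322,195). The shut fingertips are at pixel (324,250). I'll check the camera calibration against the fingertips.

Run:
```python
from h import *
p=ctrl.read_camera('wrist'); s=ctrl.get_state(); e=s['eef_pos']
print('ring',ray(p,322.5,195,.055).round(4))
for dz in (.022,.003,0): print('tip at',dz,px(p,e-[0,0,dz]), px(p,e-[.011,0,dz]))
T=np.linalg.inv(p['extrinsics']); print(T[:3,3]-e)
g=cv2.cvtColor(p['color'],cv2.COLOR_RGB2GRAY)
q=ctrl.read_camera('top'); 
cv2.imwrite('pics/g3.png',cv2.cvtColor(cv2.resize(q['color'][150:270,170:260],None,fx=5,fy=5),cv2.COLOR_RGB2BGR))
for X in ((.6138,.32,.055),(.60,.32,.055),(.6138,.32,0)): print(px(q,X))
print(ctrl.look_for(q,'tall_roll')[:1],[w(q,d['position']) for d in ctrl.look_for(q,'tall_roll')])
```

```text
ring [0.6096 0.3181 0.055 ]
tip at 0.022 [322 238] [322 219]
tip at 0.003 [322 253] [322 232]
tip at 0 [322 256] [322 235]
[-0.07522473  0.00074493  0.15441607]
[202 180]
[202 185]
[207 184]
[{'position': [-0.3234, -0.0331, 1.2034], 'p': 0.49}] [array([0.61085989, 0.31369207, 0.05557791])]
```

The fingertips appear at v=250 where the model predicts 219–238, so the real fingers may be offset in +x. I'll cross-check with the scene camera.

Run:
```python
from h import *
s=ctrl.get_state(); e=s['eef_pos']; q=ctrl.read_camera('scene'); p=ctrl.read_camera('wrist')
im=q['color'].copy(); u,v=px(q,e); k=7
c=cv2.cvtColor(cv2.resize(im[v-40:v+45,u-55:u+55],None,fx=k,fy=k,interpolation=cv2.INTER_CUBIC),cv2.COLOR_RGB2BGR)
c=cv2.convertScaleAbs(c,alpha=1.8)
for X,col in ((e,(0,0,255)),(e-[0,0,.022],(0,255,0)),(e+[.017,0,-.022],(255,0,0)),(e+[0,0,.051],(0,255,255))):
    a=(q['extrinsics']@np.r_[X,1])[:3]; U=(q['fx']*a[0]/a[2]+q['cx']-u+55)*k; V=(q['fy']*a[1]/a[2]+q['cy']-v+40)*k
    cv2.circle(c,(int(U),int(V)),4,col,-1)
cv2.imwrite('pics/g4.png',c); print(c.shape,u,v,s['qpos'].round(3),e.round(4),ctrl.get_state()['tcp_rot'].round(4))
```

```text
(595, 770, 3) 477 208 [ 0.332  0.382  1.592  0.     1.172 -1.238] [0.6125 0.3182 0.1486] [-0.0e+00  1.0e+00 -4.0e-04 -1.2e-03]
```

View pics/g4.png

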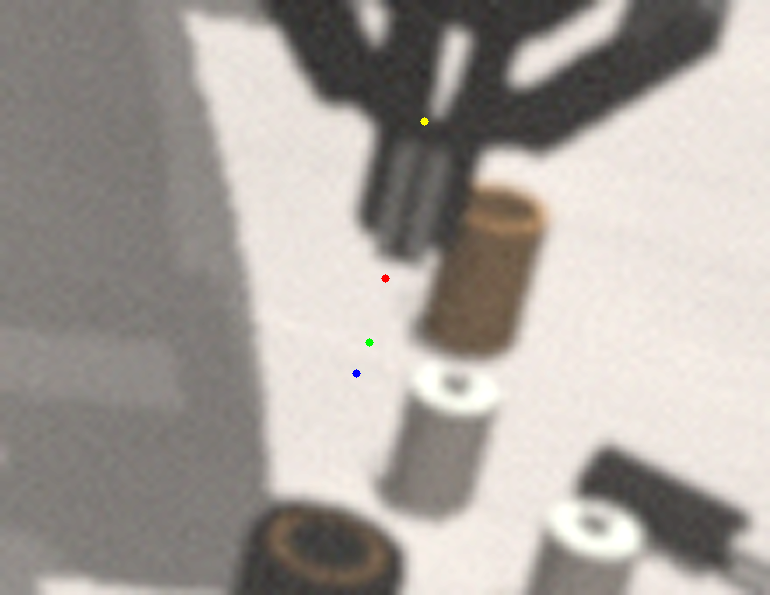

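The scene crop shows the shut fingertips at (400,255), well above the model tip (green, 369,342). The real tips stand about 10 mm behind the TCP instead of 22 mm ahead, so the fingers closed above the roll. I'll confirm by touching clear table with the shut fingers.

>>> {"fn": "send_rows", "kwargs": {"rows": "0 0 0 52 -73 0 -1;0 0 0 52 -73 20 -1;0 0 0 52 -73 70 -1;0 0 0 52 -73 110 -1;0 0 0 52 -73 138 -1;0 0 0 52 -73 144 -1;0 0 0 52 -73 148 -1;0 0 0 52 -73 148 -1"}}

```text
time: 7.0
eef_pos: [0.5625, 0.2458, 0.004]
tcp_rot: [-0.0, 1.0, 0.0, 0.001]
contact_force: [-1.4, 0.2, 0.5]
opening: 0.002
finger_force: 0.0
```

>>> {"fn": "send_rows", "kwargs": {"rows": "0 0 0 0 0 4 -1;0 0 0 0 0 8 -1;0 0 0 0 0 12 -1;0 0 0 0 0 14 -1"}}

```text
time: 7.5
eef_pos: [0.5615, 0.2455, -0.0102]
tcp_rot: [-0.0, 1.0, -0.0, -0.001]
contact_force: [-5.3, -1.7, 13.5]
opening: 0.003
finger_force: 6.9
```

Contact is at TCP z of about -0.010, so the real tips are 10 mm behind the TCP when shut. I'll use that in every grasp height and regrasp the tall roll.

>>> {"fn": "send_rows", "kwargs": {"rows": "0 0 0 0 0 -50 0;0 0 0 0 0 -95 1;0 0 0 -49 73 -95 1;0 0 0 -49 73 -95 1;0 0 0 -49 73 -95 1;0 0 0 -49 73 -95 1;0 0 0 -49 73 -60 1;0 0 0 -49 73 -19 1"}}

```text
time: 8.5
eef_pos: [0.611, 0.3177, 0.0081]
tcp_rot: [0.0, 1.0, 0.0, 0.001]
contact_force: [0.5, 0.2, -0.7]
opening: 1.003
finger_force: 0.0
```

>>> {"fn": "send_rows", "kwargs": {"rows": "0 0 0 0 0 0 1;0 0 0 0 0 0 -1;0 0 0 0 0 0 -1;0 0 0 0 0 0 -1;0 0 0 0 0 0 -1;0 0 0 0 0 0 -1"}}

```text
time: 9.25
eef_pos: [0.6125, 0.3191, 0.0107]
tcp_rot: [-0.0, 1.0, 0.001, 0.002]
contact_force: [-0.1, -1.4, 6.3]
opening: 0.527
finger_force: 41.6
```

Run:
```python
from h import *
go(.584,.1535,.05,90);p=wrist(None,'tall_roll')
```

```text
turn [0.1 0.2 0. ] shift [  28.3 -165.6  -39.6] | t 9.25 pos [0.6125 0.3191 0.0107] yaw 90.0 q6 -1.24
tall_roll 0.97 [0.6042 0.3152 0.0526] [312 291]
tall_roll 0.69 [0.5981 0.1905 0.0034] [ 57 225]
```

>>> {"fn": "send_rows", "kwargs": {"rows": "0 0 0 0 0 -25 -1;0 0 0 0 0 -50 -1;0 0 0 28 -165 -50 -1;0 0 0 28 -165 -50 -1;0 0 0 28 -165 -50 -1;0 0 0 28 -165 -50 -1;0 0 0 28 -165 -50 -1;0 0 0 28 -165 -30 -1"}}

```text
time: 10.35
eef_pos: [0.5846, 0.1549, 0.0392]
tcp_rot: [-0.001, 1.0, 0.0, 0.003]
contact_force: [-0.6, 0.7, -0.1]
opening: 0.523
finger_force: 41.3
```

Run:
```python
from h import *
go(.584,.1535,.011,90);p=wrist('w3.png')
c=cv2.cvtColor(cv2.resize(p['color'][150:400,150:550],None,fx=2,fy=2),cv2.COLOR_RGB2BGR);cv2.imwrite('pics/g5.png',c)
```

```text
turn [0.  0.3 0.1] shift [ 0.8 -1.4 28.2] | t 10.35 pos [0.5846 0.1549 0.0392] yaw 90.1 q6 -1.48
```

View pics/g5.png

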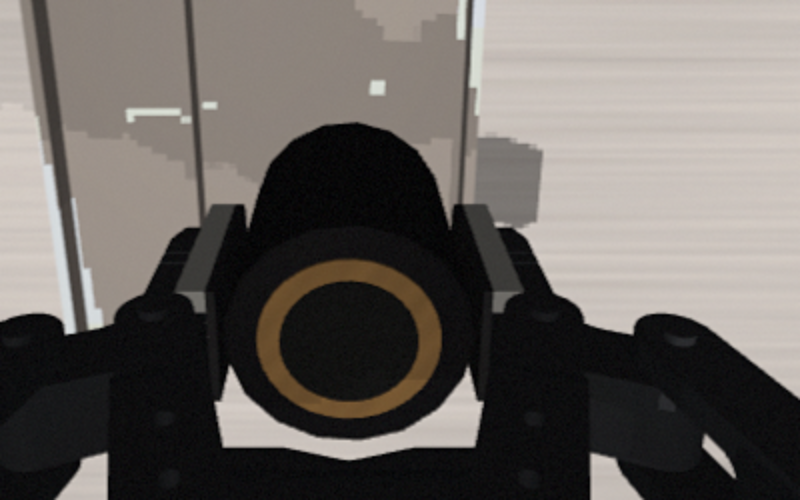

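The roll is held centred at crop (350,340), between the divider (x=203) and the rim (x=460), about 4 mm toward the rim. I'll shift, lower and release.

>>> {"fn": "send_rows", "kwargs": {"rows": "0 0 0 1 -5 12 -1;0 0 0 1 -5 22 -1;0 0 0 1 -5 28 -1;0 0 0 1 -5 28 -1;0 0 0 1 -5 28 0.4;0 0 0 1 -5 28 0.6;0 0 0 1 -5 28 0.6"}}

```text
time: 11.28
eef_pos: [0.5813, 0.1485, 0.0092]
tcp_rot: [-0.0, 1.0, -0.0, -0.0]
contact_force: [0.0, 0.0, -0.0]
opening: 0.8
finger_force: 0.0
```

>>> {"fn": "send_rows", "kwargs": {"rows": "0 0 0 0 0 -20 0.6;0 0 0 0 0 -60 0.6;0 0 0 0 0 -110 1;0 0 0 0 0 -150 1;0 0 0 0 -100 -180 1;0 0 0 0 -200 -200 1;0 0 0 0 -250 -200 1;0 0 0 0 -310 -200 1"}}

```text
time: 12.28
eef_pos: [0.5819, -0.0984, 0.2076]
tcp_rot: [-0.0, 1.0, -0.001, 0.002]
contact_force: [0.6, -0.2, -0.4]
opening: 1.0
finger_force: 0.0
```

Run:
```python
from h import *
p=wrist('w4.png','tall_roll','short_holder','flat_roll','long_holder','long_tray'); go(.611,-.317,.08,0)
hsv=cv2.cvtColor(p['color'],cv2.COLOR_RGB2HSV); y=cv2.inRange(hsv,(15,100,40),(35,255,255)); rect(y,p,.026)
```

```text
tall_roll 0.61 [0.5783 0.1349 0.059 ] [591 178]
short_holder 0.68 [ 0.6107 -0.3122  0.0297] [106 203]
flat_roll 0.86 [ 0.5012 -0.3168  0.0298] [78 85]
long_holder 0.58 [ 0.4347 -0.345   0.0178] [38  4]
long_tray 0.78 [ 0.5766 -0.1342  0.0076] [288 164]
turn [  0.   0. -90.] shift [ -29.3 -221.5  125.3] | t 12.57 pos [ 0.5815 -0.0956  0.2054] yaw 90.0 q6 -1.91
rect c 0.5 -0.3284 L 0.0373 W 0.0332 long axis deg -90.0
rect c 0.6098 -0.3107 L 0.0597 W 0.0253 long axis deg 76.5
rect c 0.5917 0.1744 L 0.0402 W 0.0362 long axis deg -90.0
rect c 0.8092 -0.4667 L 0.0692 W 0.0266 long axis deg -45.6
```

View pics/w4.png

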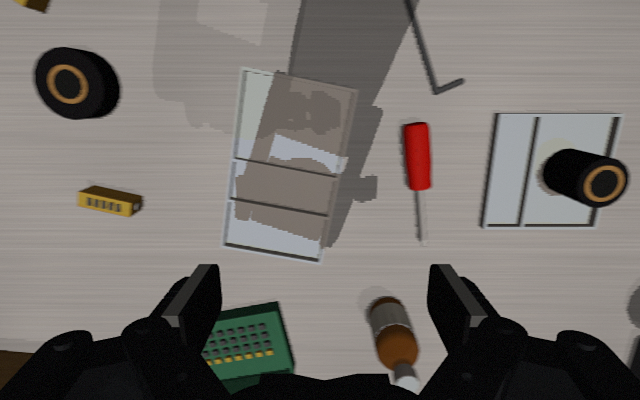

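The tall roll stands in the wide compartment (top at (603,183), look_for z 0.059, so standing). The short holder is at (108,203), the flat roll at (68,84), and the long tray spans (243,68) to (320,262). I'll move over the short holder.

>>> {"fn": "send_rows", "kwargs": {"rows": "0 0 10 -28 -60 0 1;0 0 20 -28 -120 0 1;0 0 30 -28 -180 0 1;0 0 40 -28 -215 0 1;0 0 50 -28 -215 0 1;0 0 60 -28 -215 10 1;0 0 70 -28 -215 30 1;0 0 80 -28 -215 60 1"}}

```text
time: 13.58
eef_pos: [0.6112, -0.3097, 0.1457]
tcp_rot: [0.644, 0.765, 0.0, 0.001]
contact_force: [-0.4, -0.0, -0.1]
opening: 0.997
finger_force: 0.0
```

>>> {"fn": "send_rows", "kwargs": {"rows": "0 0 10 0 0 0 0.2;0 0 20 0 0 0 0.2;0 0 25 0 0 0 0.2;0 0 25 0 0 0 0.2"}}

```text
time: 14.08
eef_pos: [0.6103, -0.3095, 0.1449]
tcp_rot: [0.792, 0.61, 0.0, -0.0]
contact_force: [-0.2, -0.4, -0.2]
opening: 0.598
finger_force: 0.0
```

Run:
```python
from h import *
p=wrist('w5.png','short_holder','flat_roll','long_holder'); go(.61,-.314,.08,-15)
hsv=cv2.cvtColor(p['color'],cv2.COLOR_RGB2HSV); y=cv2.inRange(hsv,(15,100,40),(35,255,255)); rect(y,p,.026)
cv2.imwrite('pics/g6.png',cv2.cvtColor(p['color'],cv2.COLOR_RGB2BGR))
```

```text
short_holder 0.87 [ 0.6152 -0.3135  0.0273] [332 195]
flat_roll 0.66 [ 0.506  -0.3209  0.0311] [204 238]
long_holder 0.78 [ 0.3816 -0.2288  0.0252] [ 16 167]
long_holder 0.6 [ 0.4058 -0.3289  0.0275] [ 99 272]
turn [-0.  -0.   0.1] shift [-3.1  1.  65. ] | t 14.28 pos [ 0.6099 -0.3108  0.145 ] yaw -14.9 q6 -0.36
rect c 0.8213 -0.4795 L 0.219 W 0.062 long axis deg 89.9
rect c 0.4069 -0.3292 L 0.0911 W 0.0323 long axis deg -33.5
rect c 0.614 -0.3129 L 0.0559 W 0.0157 long axis deg 76.6
rect c 0.4979 -0.3247 L 0.0338 W 0.0334 long axis deg -14.8
```

View pics/g6.png

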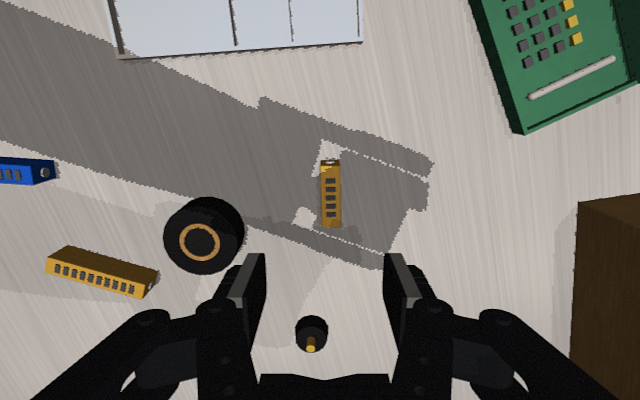

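The short holder is at (331,195), centre (0.614,-0.313), long axis about 76.5°. Descend and grasp.

>>> {"fn": "send_rows", "kwargs": {"rows": "0 0 -1.5 -1.5 3.5 50 0.2;0 0 -1.5 -1.5 3.5 95 0.2;0 0 -1.5 -1.5 3.5 130 0.2;0 0 -1.5 -1.5 3.5 145 0.2;0 0 -1.5 -1.5 3.5 145 0.2;0 0 -1.5 -1.5 3.5 145 -1;0 0 -1.5 -1.5 3.5 145 -1;0 0 -1.5 -1.5 3.5 145 -1", "grip_force": 60}}

```text
time: 15.28
eef_pos: [0.6141, -0.3148, 0.0025]
tcp_rot: [0.785, 0.619, 0.001, 0.002]
contact_force: [0.7, 0.1, 4.7]
opening: 0.164
finger_force: 62.6
```

>>> {"fn": "send_rows", "kwargs": {"rows": "0 0 0 0 0 0 -1;0 0 0 0 0 0 -1;0 0 0 0 0 0 -1"}}

```text
time: 15.65
eef_pos: [0.6141, -0.3148, 0.0025]
tcp_rot: [0.785, 0.619, 0.001, 0.002]
contact_force: [1.3, -0.5, 5.8]
opening: 0.166
finger_force: 62.8
```

Run:
```python
from h import *
go(.584,.0955,.12,90);p=wrist(None,'short_holder')
```

```text
turn [ 0.2 -0.1 76.5] shift [ 391.8 -124.5 -118.5] | t 15.65 pos [ 0.6141 -0.3148  0.0025] yaw -13.5 q6 -0.39
short_holder 0.86 [ 0.6148 -0.3089  0.0304] [324 277]
```

>>> {"fn": "send_rows", "kwargs": {"rows": "0 0 0 0 0 -60 -1;0 0 8 10 -3 -120 -1;0 0 18 70 -22 -120 -1;0 0 28 130 -41 -120 -1;0 0 38 190 -60 -120 -1;0 0 48 250 -79 -120 -1;0 0 58 310 -98 -120 -1;0 0 67 360 -114 -120 -1"}}

```text
time: 16.75
eef_pos: [0.5847, 0.065, 0.1195]
tcp_rot: [0.997, 0.08, -0.0, -0.0]
contact_force: [0.4, -0.2, -0.8]
opening: 0.164
finger_force: 61.8
```

>>> {"fn": "send_rows", "kwargs": {"rows": "0 0 9.5 22 -23 20 -1;0 0 9.5 22 -23 40 -1;0 0 9.5 22 -23 40 -1"}}

```text
time: 17.12
eef_pos: [0.601, 0.0887, 0.0768]
tcp_rot: [1.0, 0.001, -0.003, 0.0]
contact_force: [0.5, 1.0, -2.4]
opening: 0.169
finger_force: 61.8
```

Run:
```python
from h import *
go(.584,.0945,.004,90);p=wrist('w6.png','tall_roll')
c=cv2.cvtColor(cv2.resize(p['color'][150:400,150:550],None,fx=2,fy=2),cv2.COLOR_RGB2BGR);cv2.imwrite('pics/g7.png',c)
```

```text
turn [0.  0.4 0.1] shift [-16.5  -5.9  72.9] | t 17.12 pos [0.601  0.0887 0.0768] yaw -89.9 q6 1.55
tall_roll 0.71 [0.5886 0.1416 0.0563] [227 260]
tall_roll 0.3 [0.5003 0.3221 0.0086] [ 11 338]
```

View pics/g7.png

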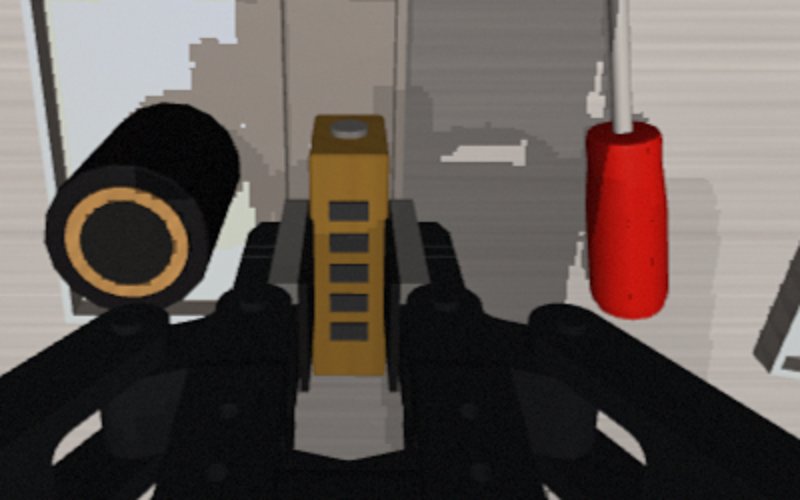

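The bar (crop x=349) hangs almost over the middle of the narrow compartment (divider x=285, rim x=402), long axis aligned. A small shift, then lower and release.

>>> {"fn": "send_rows", "kwargs": {"rows": "0 0 0 -16 -3 20 -1;0 0 0 -16 -3 45 -1;0 0 0 -16 -3 62 -1;0 0 0 -16 -3 70 -1;0 0 0 -16 -3 73 -1;0 0 0 -16 -3 73 -1;0 0 0 -16 -3 73 -0.5;0 0 0 -16 -3 73 -0.5"}}

```text
time: 18.23
eef_pos: [0.5885, 0.0921, 0.008]
tcp_rot: [1.0, 0.0, 0.001, 0.0]
contact_force: [0.0, -0.9, -0.7]
opening: 0.249
finger_force: 0.0
```

>>> {"fn": "send_rows", "kwargs": {"rows": "0 0 0 0 0 -15 -0.5;0 0 0 0 0 -50 -0.5;0 0 0 0 0 -100 -0.5;0 0 0 0 0 -150 0.5;0 0 0 0 60 -180 1;0 0 0 0 120 -180 1;0 0 0 0 180 -180 1;0 0 0 20 240 -180 1"}}

```text
time: 19.23
eef_pos: [0.6071, -0.149, 0.1891]
tcp_rot: [1.0, -0.0, 0.001, 0.0]
contact_force: [1.0, -0.6, 0.9]
opening: 0.998
finger_force: 0.0
```

Run:
```python
from h import *
p=wrist('w7.png','tall_roll','short_holder','flat_roll','long_tray'); go(.498,-.3235,.12,-90)
hsv=cv2.cvtColor(p['color'],cv2.COLOR_RGB2HSV); y=cv2.inRange(hsv,(15,100,40),(35,255,255)); rect(y,p,.029)
```

```text
tall_roll 0.72 [0.5899 0.1239 0.0288] [ 29 197]
short_holder 0.71 [0.5896 0.082  0.0294] [ 74 198]
flat_roll 0.93 [ 0.5125 -0.3229  0.0307] [502 273]
long_tray 0.72 [ 0.5959 -0.1348  0.0028] [310 184]
turn [-0. -0. -0.] shift [-109.3  176.6   67.6] | t 19.48 pos [ 0.6073 -0.147   0.1877] yaw -90.0 q6 1.17
rect c 0.5897 0.0823 L 0.0567 W 0.0306 long axis deg -0.1
rect c 0.5002 -0.3257 L 0.0355 W 0.0342 long axis deg -80.8
```

View pics/w7.png

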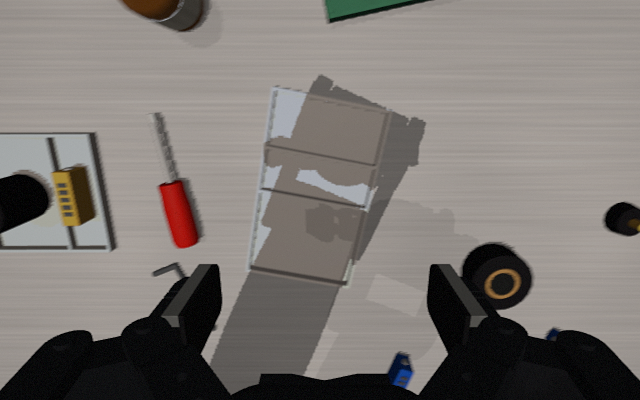

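The short holder sits in the narrow compartment (72,196). The long tray's corners are (275,87), (390,112), (347,285) and (249,268), and the flat roll's ring is at (503,284).

Run:
```python
from h import *
p=wrist(None)
c=np.array([ray(p,u,v,.012)[:2] for u,v in ((275,87),(390,112),(347,285),(249,268))]); print(c.round(4))
m=c.mean(0); d=(c[0]+c[1]-c[2]-c[3])/2; a=np.arctan2(d[1],d[0]); print('tray',m.round(4),np.linalg.norm(d),np.degrees(a), 'width',np.linalg.norm(c[0]-c[1]),np.linalg.norm(c[2]-c[3]))
for x in (-.048,.017,.065): print(x,(m+x*np.array([np.cos(a),np.sin(a)])).round(4))
for u,v in ((263,145),(375,165),(261,189),(367,208)): print(ray(p,u,v,.012)[:2].round(4))
r=ray(p,503,284,.03); print('flat',r.round(4)); go(r[0],r[1],.08,-90)
```

```text
[[ 0.6866 -0.103 ]
 [ 0.6651 -0.2058]
 [ 0.4891 -0.1703]
 [ 0.5089 -0.0688]]
tray [ 0.5874 -0.137 ] 0.18029645765620936 -11.131986939481186 width 0.10503086388635295 0.10341034248381227
-0.048 [ 0.5403 -0.1277]
0.017 [ 0.6041 -0.1402]
0.065 [ 0.6512 -0.1495]
[ 0.6355 -0.0897]
[ 0.6167 -0.1943]
[ 0.5933 -0.0856]
[ 0.574  -0.1883]
flat [ 0.5008 -0.3233  0.03  ]
turn [-0. -0.  0.] shift [-106.6  177.1  107.4] | t 19.52 pos [ 0.6072 -0.1462  0.1875] yaw -90.0 q6 1.17
```

>>> {"fn": "send_rows", "kwargs": {"rows": "0 0 0 -40 60 20 1;0 0 0 -80 120 40 1;0 0 0 -107 177 80 1;0 0 0 -107 177 110 1;0 0 0 -107 177 110 1;0 0 0 -107 177 150 1;0 0 0 -107 177 180 1;0 0 0 -107 177 192 1", "grip_force": 40}}

```text
time: 20.52
eef_pos: [0.5013, -0.322, -0.0051]
tcp_rot: [1.0, 0.001, -0.0, -0.0]
contact_force: [-0.2, -0.1, 0.4]
opening: 0.997
finger_force: 0.0
```

>>> {"fn": "send_rows", "kwargs": {"rows": "0 0 0 0 0 0 1;0 0 0 0 0 0 -1;0 0 0 0 0 0 -1;0 0 0 0 0 0 -1;0 0 0 0 0 0 -1"}}

```text
time: 21.15
eef_pos: [0.502, -0.3253, -0.0026]
tcp_rot: [1.0, -0.0, 0.002, 0.001]
contact_force: [0.6, 1.9, 5.7]
opening: 0.706
finger_force: 43.9
```

Run:
```python
from h import *
p=wrist(None,'flat_roll'); go(.5403,-.128,.05,-100.7)
```

```text
flat_roll 0.74 [ 0.5105 -0.3258  0.0304] [327 275]
turn [ 0.1 -0.2 10.7] shift [  38.4 -197.2  -52.9] | t 21.25 pos [ 0.502  -0.3253 -0.0026] yaw -90.0 q6 0.83
```

>>> {"fn": "send_rows", "kwargs": {"rows": "0 0 0 0 0 -30 -1;0 0 0 0 -10 -55 -1;0 0 5 10 -60 -55 -1;0 0 10.7 20 -120 -55 -1;0 0 10.7 38 -180 -55 -1;0 0 10.7 38 -197 -50 -1;0 0 10.7 38 -197 -40 -1;0 0 10.7 38 -197 -40 -1"}}

```text
time: 22.25
eef_pos: [0.5373, -0.1281, 0.0337]
tcp_rot: [0.996, -0.094, -0.001, -0.0]
contact_force: [0.3, -0.8, -0.3]
opening: 0.706
finger_force: 44.0
```

Run:
```python
from h import *
p=wrist('w8.png','flat_roll'); go(.5403,-.128,-.001,-100.7)
c=cv2.cvtColor(p['color'],cv2.COLOR_RGB2BGR);cv2.imwrite('pics/g8.png',c)
```

```text
flat_roll 0.65 [ 0.5434 -0.1291  0.0675] [325 282]
turn [ 0.   0.  -0.1] shift [ 2.  -1.1 35.7] | t 22.35 pos [ 0.5381 -0.1287  0.0347] yaw -100.8 q6 1.34
```

View pics/g8.png

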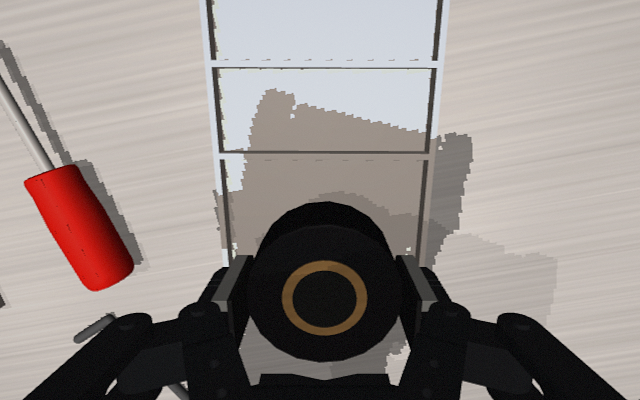

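The flat roll (325,285) is centred between the tray's sides (x about 225 and 425) and clear of the divider (y=155), yaw aligned. Lower and release.

>>> {"fn": "send_rows", "kwargs": {"rows": "0 0 0 2 0 15 -1;0 0 0 2 0 27 -1;0 0 0 2 0 34 -1;0 0 0 2 0 37 -1;0 0 0 2 0 37 -1;0 0 0 2 0 37 0.7;0 0 0 2 0 37 0.7;0 0 0 2 0 37 0.7"}}

```text
time: 23.35
eef_pos: [0.5402, -0.1275, -0.0025]
tcp_rot: [0.996, -0.093, -0.0, -0.0]
contact_force: [-0.1, 1.0, -0.6]
opening: 0.85
finger_force: 0.0
```

>>> {"fn": "send_rows", "kwargs": {"rows": "0 0 0 0 0 -30 0.7;0 0 0 0 0 -80 0.7;0 0 0 0 0 -130 0.7;0 0 0 0 0 -150 0.7;0 0 0 0 0 -150 0.7"}}

```text
time: 23.98
eef_pos: [0.5417, -0.1281, 0.15]
tcp_rot: [0.996, -0.093, 0.002, 0.001]
contact_force: [1.0, 0.4, 0.4]
opening: 0.846
finger_force: 0.0
```

Run:
```python
from h import *
p=wrist('w9.png','flat_roll'); go(.402,-.331,.12,56.5);go(.402,-.331,.12,-123.5)
```

```text
flat_roll 0.98 [ 0.5415 -0.1268  0.0325] [323 192]
turn [-0.   0.1 22.8] shift [-97.4 225.8  26.7] | t 24.07 pos [ 0.5397 -0.1273  0.1467] yaw -100.7 q6 1.34
turn [-0.   0.1 22.8] shift [-97.4 225.8  26.7] | t 24.07 pos [ 0.5397 -0.1273  0.1467] yaw -100.7 q6 1.34
```

>>> {"fn": "send_rows", "kwargs": {"rows": "0 0 5 -20 50 0 0.7;0 0 10 -45 105 0 0.3;0 0 20 -70 160 0 0.2;0 0 22.8 -97 226 10 0.2;0 0 22.8 -97 226 26 0.2;0 0 22.8 -97 226 26 0.2;0 0 22.8 -97 226 26 0.2"}}

```text
time: 24.95
eef_pos: [0.4036, -0.3302, 0.1211]
tcp_rot: [0.958, -0.287, -0.001, -0.001]
contact_force: [-0.0, -0.8, -0.3]
opening: 0.599
finger_force: 0.0
```

Run:
```python
from h import *
p=wrist('w10.png','long_holder')
hsv=cv2.cvtColor(p['color'],cv2.COLOR_RGB2HSV); y=cv2.inRange(hsv,(15,100,40),(35,255,255)); rect(y,p,.026)
y=cv2.inRange(hsv,(15,100,110),(35,255,255)); rect(y,p,.026)
go(.402,-.331,-.001,-123.5); c=cv2.cvtColor(p['color'],cv2.COLOR_RGB2BGR);cv2.imwrite('pics/g9.png',c)
```

```text
long_holder 0.96 [ 0.4053 -0.4407  0.0257] [459 111]
long_holder 0.75 [ 0.3235 -0.22    0.0264] [267 344]
long_holder 0.73 [ 0.4036 -0.3372  0.0288] [333 194]
rect c 0.4001 -0.3351 L 0.0855 W 0.0158 long axis deg -33.5
rect c 0.3988 -0.3345 L 0.0827 W 0.0149 long axis deg -33.4
turn [-0.  -0.   0.1] shift [ -1.5   1.5 123.2] | t 25.05 pos [ 0.4041 -0.3306  0.1222] yaw -123.4 q6 1.27
```

View pics/g9.png

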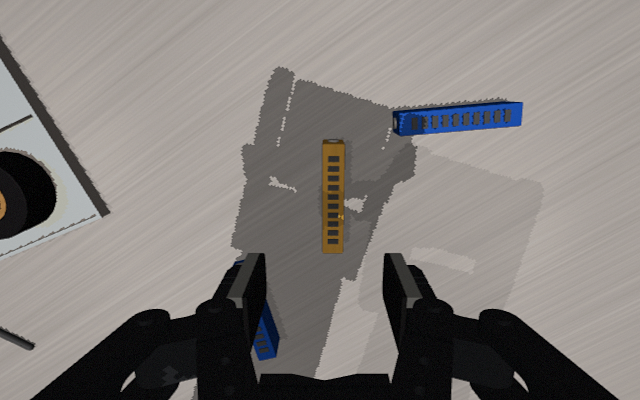

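The brass long holder is at (333,196), with the blue look-alikes at (458,118) and (262,335), both clear of the fingers. The grasp is aligned, 6 mm to the right.

>>> {"fn": "send_rows", "kwargs": {"rows": "0 0 0 -1 6 40 0.2;0 0 0 -1 6 80 0.2;0 0 0 -1 6 108 0.2;0 0 0 -1 6 122 0.2;0 0 0 -1 6 122 0.2;0 0 0 -1 6 122 -1;0 0 0 -1 6 122 -1;0 0 0 -1 6 122 -1", "grip_force": 80}}

```text
time: 26.05
eef_pos: [0.3999, -0.3369, 0.0018]
tcp_rot: [0.958, -0.288, 0.001, 0.001]
contact_force: [-0.8, 1.9, 5.1]
opening: 0.165
finger_force: 79.9
```

>>> {"fn": "send_rows", "kwargs": {"rows": "0 0 0 0 0 0 -1;0 0 0 0 0 0 -1;0 0 10 0 0 -60 -1;0 0 20 0 0 -100 -1;0 0 30 0 0 -100 -1;0 0 40 0 0 -100 -1;0 0 50 0 0 -100 -1;0 0 60 0 0 -100 -1"}}

```text
time: 27.05
eef_pos: [0.3984, -0.3355, 0.0993]
tcp_rot: [-0.683, 0.73, 0.001, -0.0]
contact_force: [-0.1, 0.2, -3.9]
opening: 0.163
finger_force: 79.0
```

Run:
```python
from h import *
go(.605,-.1395,.1,-10.7)
```

```text
turn [0.1 0.  6.9] shift [-209.4 -193.1   -0.7] | t 27.05 pos [ 0.3984 -0.3355  0.0993] yaw 176.2 q6 2.31
```

I turned the wrong way (+z turns toward the q6 limit), so I'm turning back while moving.

>>> {"fn": "send_rows", "kwargs": {"rows": "0 0 -10 -20 -20 0 -1;0 0 -20 -45 -40 0 -1;0 0 -30 -75 -70 0 -1;0 0 -40 -110 -100 0 -1;0 0 -50 -145 -130 0 -1;0 0 -60 -180 -160 0 -1;0 0 -70 -209 -193 0 -1;0 0 -80 -209 -193 0 -1"}}

```text
time: 28.05
eef_pos: [0.6057, -0.1369, 0.0994]
tcp_rot: [0.994, -0.113, -0.0, -0.0]
contact_force: [-0.0, -0.2, -3.4]
opening: 0.161
finger_force: 79.2
```

>>> {"fn": "send_rows", "kwargs": {"rows": "0 0 -10 0 0 0 -1;0 0 -20 0 0 0 -1;0 0 -30 0 0 0 -1;0 0 -40 0 0 0 -1;0 0 -50 0 0 0 -1;0 0 -60 0 0 0 -1;0 0 -70 0 0 0 -1;0 0 -80 0 0 0 -1"}}

```text
time: 29.05
eef_pos: [0.6035, -0.1391, 0.099]
tcp_rot: [0.835, 0.551, -0.001, -0.001]
contact_force: [-0.8, 0.2, -3.8]
opening: 0.164
finger_force: 79.2
```

>>> {"fn": "send_rows", "kwargs": {"rows": "0 0 -10 0 0 10 -1;0 0 -13 0 0 30 -1;0 0 -13 0 0 30 -1;0 0 -13 0 0 30 -1"}}

```text
time: 29.55
eef_pos: [0.6043, -0.1393, 0.0701]
tcp_rot: [0.769, 0.639, -0.0, -0.0]
contact_force: [-0.2, -0.9, -3.8]
opening: 0.159
finger_force: 79.1
```

Run:
```python
from h import *
go(.605,-.1395,.004,-10.7);p=wrist('w11.png','flat_roll')
c=cv2.cvtColor(p['color'],cv2.COLOR_RGB2BGR);cv2.imwrite('pics/g10.png',c)
```

```text
turn [-0.   0.   0.2] shift [-0.1  0.7 66.1] | t 29.55 pos [ 0.6043 -0.1393  0.0701] yaw -10.5 q6 -0.21
flat_roll 0.76 [ 0.5422 -0.1245  0.0343] [213 225]
```

View pics/g10.png

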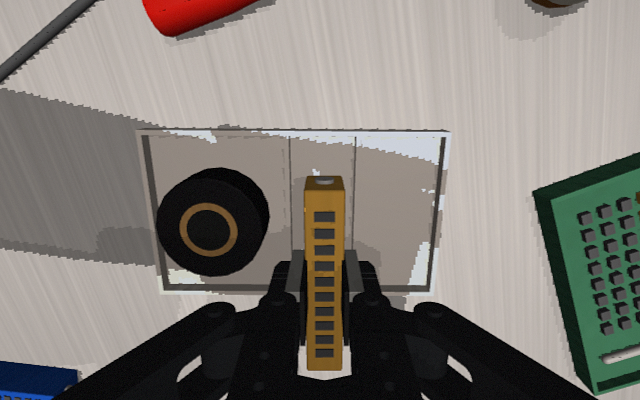

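The bar (x=325) hangs over the middle compartment (dividers x=291 and 353), parallel to them. I'll check the lengthwise centring numerically.

Run:
```python
from h import *
p=wrist(None); a,b=ray(p,322,132,.012),ray(p,322,289,.012); print(a,b,(a+b)/2,np.linalg.norm(a-b))
zb=.0701+.0265
c,d=ray(p,325,188,zb),ray(p,325,367,zb); print(c,d,(c+d)/2,np.linalg.norm(c-d))
```

```text
[ 0.61313316 -0.08686334  0.012     ] [ 0.59375626 -0.19023081  0.012     ] [ 0.60344471 -0.13854707  0.012     ] 0.10516795600647837
[ 0.61241107 -0.09846797  0.0966    ] [ 0.59758439 -0.17866959  0.0966    ] [ 0.60499773 -0.13856878  0.0966    ] 0.0815605887537731
```

Centred to within 1 mm. Lower and release.

>>> {"fn": "send_rows", "kwargs": {"rows": "0 0 0 0 -1 20 -1;0 0 0 0 -1 42 -1;0 0 0 0 -1 56 -1;0 0 0 0 -1 63 -1;0 0 0 0 -1 67 -1;0 0 0 0 -1 67 -1;0 0 0 0 -1 67 -0.5;0 0 0 0 -1 67 -0.5"}}

```text
time: 30.7
eef_pos: [0.6043, -0.1394, 0.0037]
tcp_rot: [0.769, 0.639, 0.001, 0.001]
contact_force: [-0.0, 0.3, 0.3]
opening: 0.248
finger_force: 0.0
```

>>> {"fn": "send_rows", "kwargs": {"rows": "0 0 0 0 0 -15 -0.5;0 0 0 0 0 -50 -0.5;0 0 0 0 0 -100 -0.5;0 0 0 0 0 -150 0;0 0 0 0 0 -180 0;0 0 0 0 0 -180 0"}}

```text
time: 31.45
eef_pos: [0.6057, -0.1399, 0.1881]
tcp_rot: [0.769, 0.639, 0.002, 0.004]
contact_force: [0.2, -0.1, -0.1]
opening: 0.497
finger_force: 0.0
```

Run:
```python
from h import *
p=wrist('w12.png','long_holder','flat_roll'); go(.4935,.3357,.12,0)
hsv=cv2.cvtColor(p['color'],cv2.COLOR_RGB2HSV); y=cv2.inRange(hsv,(15,100,40),(35,255,255)); rect(y,p,.029)
```

```text
long_holder 0.89 [ 0.3526 -0.2192  0.0228] [ 93 297]
long_holder 0.82 [ 0.6068 -0.1349  0.0321] [323 175]
long_holder 0.18 [ 0.7417 -0.0366  0.0613] [484  18]
flat_roll 0.66 [ 0.542  -0.1243  0.0329] [249 176]
turn [ -0.1  -0.  -10.5] shift [ 446.6 -193.6   62.3] | t 31.6 pos [ 0.6026 -0.1387  0.1816] yaw -10.5 q6 -0.21
rect c 0.8572 -0.4057 L 0.1142 W 0.0897 long axis deg -5.6
rect c 0.6027 -0.1389 L 0.0854 W 0.0153 long axis deg 79.7
rect c 0.5369 -0.1274 L 0.0336 W 0.0325 long axis deg -10.6
```

The long holder reads flat in the middle compartment (85 mm long at top height 0.029, axis 79.7°). Now the roller: candidates at w1 pixels (361,150), 0.60 m from the base, and (403,196), 0.67 m. The nearer one is meant, and I'll confirm it in a crop.

>>> {"fn": "send_rows", "kwargs": {"rows": "0 0 0 55 -24 0 0.1;0 0 0 111 -48 0 0.1;0 0 0 167 -72 0 0.1;0 0 0 223 -96 0 0.1;0 0 0 280 -120 0 0.1;0 0 0 336 -145 0 0.1;0 0 0 392 -170 0 0.1;0 0 0 445 -194 0 0.1", "grip_force": 40}}

```text
time: 32.6
eef_pos: [0.4919, 0.3353, 0.1806]
tcp_rot: [0.769, 0.64, -0.002, -0.0]
contact_force: [0.6, -0.7, -0.1]
opening: 0.549
finger_force: 0.0
```

>>> {"fn": "send_rows", "kwargs": {"rows": "0 0 0 0 0 50 0.1;0 0 0 0 0 50 0.1;0 0 0 0 0 50 0.1"}}

```text
time: 32.98
eef_pos: [0.4937, 0.3333, 0.1327]
tcp_rot: [0.769, 0.639, -0.001, -0.0]
contact_force: [0.9, -0.7, 0.2]
opening: 0.551
finger_force: 0.0
```

Run:
```python
from h import *
p=wrist('w13.png','roller'); go(.4965,.335,0,-10.5)
c=cv2.cvtColor(cv2.resize(p['color'][80:380,120:520],None,fx=2,fy=2),cv2.COLOR_RGB2BGR);cv2.imwrite('pics/g11.png',c)
```

```text
roller 0.76 [0.4965 0.339  0.0455] [327 195]
roller 0.57 [0.545  0.3898 0.044 ] [385 109]
turn [ 0.1 -0.1 -0.1] shift [  1.5   0.9 134.7] | t 33.08 pos [0.4951 0.3335 0.1347] yaw -10.6 q6 0.61
```

View pics/g11.png

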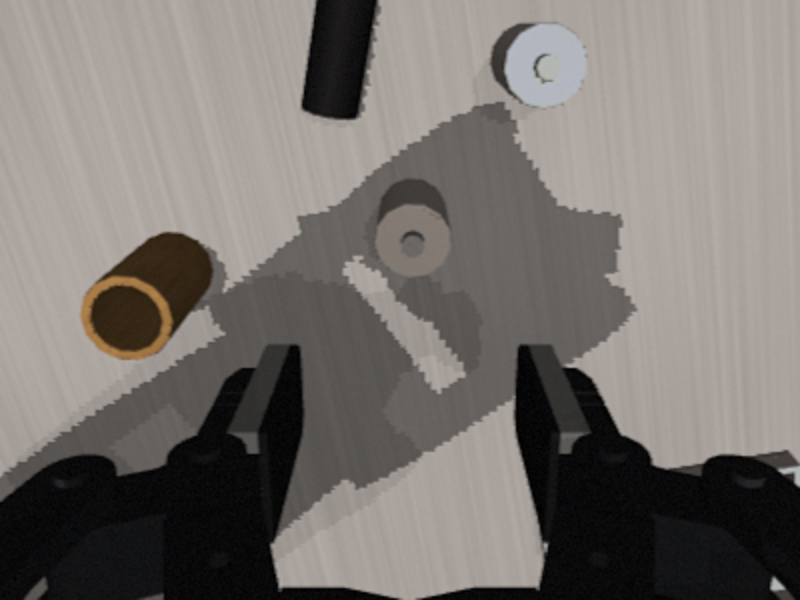

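The near roller is at crop (412,240), the other at (545,65), the core at (128,315) and the tool handle at (335,60). The one under the gripper is nearest the base. Grasp it.

>>> {"fn": "send_rows", "kwargs": {"rows": "0 0 0 3 1.5 35 0.1;0 0 0 3 1.5 70 0.1;0 0 0 3 1.5 105 0.1;0 0 0 3 1.5 131 0.1;0 0 0 3 1.5 131 0.1;0 0 0 3 1.5 131 -1;0 0 0 3 1.5 131 -1;0 0 0 3 1.5 131 -1"}}

```text
time: 34.08
eef_pos: [0.4976, 0.3372, 0.0044]
tcp_rot: [0.769, 0.64, 0.002, 0.001]
contact_force: [0.2, -0.9, 5.8]
opening: 0.315
finger_force: 39.8
```

>>> {"fn": "send_rows", "kwargs": {"rows": "0 0 0 0 0 0 -1;0 0 0 0 0 0 -1;0 0 0 0 0 -55 -1;0 0 0 0 0 -110 -1;0 0 0 0 0 -130 -1;0 0 0 0 0 -130 -1"}}

```text
time: 34.83
eef_pos: [0.4964, 0.3369, 0.1334]
tcp_rot: [0.769, 0.639, 0.001, 0.0]
contact_force: [-0.7, -0.4, -1.0]
opening: 0.313
finger_force: 39.6
```

Run:
```python
from h import *
go(.651,-.1495,.1,79.3); go(.651,-.1495,.1,-100.7); wrist(None,'roller')
```

```text
turn [  0.2   0.  -89.8] shift [-450.2  240.5   33.2] | t 34.83 pos [0.4964 0.3369 0.1334] yaw -10.5 q6 0.61
turn [  0.2   0.  -89.8] shift [-450.2  240.5   33.2] | t 34.83 pos [0.4964 0.3369 0.1334] yaw -10.5 q6 0.61
roller 0.95 [0.4976 0.3424 0.1747] [326 296]
roller 0.68 [0.5445 0.3914 0.046 ] [381 114]
```

>>> {"fn": "send_rows", "kwargs": {"rows": "0 0 -10 -50 27 0 -1;0 0 -20 -104 56 0 -1;0 0 -30 -158 84 0 -1;0 0 -40 -212 113 0 -1;0 0 -50 -266 142 0 -1;0 0 -60 -320 171 0 -1;0 0 -70 -374 200 0 -1;0 0 -80 -428 229 0 -1"}}

```text
time: 35.92
eef_pos: [0.6405, -0.1243, 0.1282]
tcp_rot: [0.175, 0.985, 0.001, -0.003]
contact_force: [0.4, -0.0, -0.5]
opening: 0.31
finger_force: 39.5
```

Run:
```python
from h import *
go(.651,-.1485,.06,79.3)
```

```text
turn [ 0.  -0.3 -9.5] shift [-18.6 -19.1  68.1] | t 35.92 pos [ 0.6405 -0.1243  0.1282] yaw 69.8 q6 -1.57
```

>>> {"fn": "send_rows", "kwargs": {"rows": "0 0 -9.5 -18 -20 10 -1;0 0 -9.5 -18 -20 35 -1;0 0 -9.5 -18 -20 65 -1;0 0 -9.5 -18 -20 75 -1;0 0 -9.5 -18 -20 75 -1"}}

```text
time: 36.55
eef_pos: [0.6503, -0.1472, 0.0544]
tcp_rot: [0.096, 0.995, 0.001, -0.002]
contact_force: [0.1, -0.1, -1.5]
opening: 0.315
finger_force: 39.5
```

Run:
```python
from h import *
p=wrist('w14.png'); go(.651,-.1485,.0065,79.3)
c=cv2.cvtColor(p['color'],cv2.COLOR_RGB2BGR);cv2.imwrite('pics/g12.png',c)
```

```text
turn [ 0.  -0.1 -0.3] shift [ 0.2 -0.9 49.7] | t 36.6 pos [ 0.6515 -0.1477  0.0562] yaw 79.0 q6 -1.75
```

View pics/g12.png

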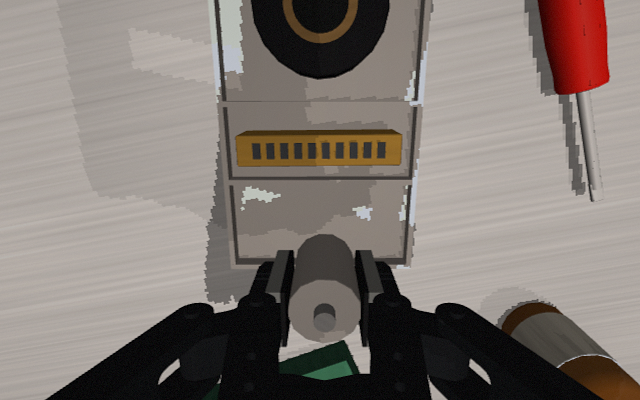

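The roller hangs at (325,290), over the small compartment between the divider (y=180) and the far rim (y=262). The long holder is flat at (318,150). I'll check the compartment midpoint.

Run:
```python
from h import *
p=wrist(None); a,b=ray(p,322,182,.012),ray(p,322,262,.012); print(a,b,(a+b)/2,np.linalg.norm(a-b)); l,r=ray(p,234,230,.012),ray(p,410,228,.012); print(l,r)
print('stub',ray(p,325,315,.0562+.047-.0))
go(*((a+b)/2)[:2],.0065,79.3)
```

```text
[ 0.62529377 -0.14321083  0.012     ] [ 0.67506671 -0.15295369  0.012     ] [ 0.65018024 -0.14808226  0.012     ] 0.050717537947745764
[ 0.64426196 -0.20057854  0.012     ] [ 0.66307555 -0.09702581  0.012     ]
stub [ 0.65007986 -0.14655554  0.1032    ]
turn [-0.   0.  -0.3] shift [ 2.  -0.5 51. ] | t 36.65 pos [ 0.6522 -0.1479  0.0575] yaw 79.0 q6 -1.75
```

>>> {"fn": "send_rows", "kwargs": {"rows": "0 0 0 1 0 20 -1;0 0 0 1 0 36 -1;0 0 0 1 0 46 -1;0 0 0 1 0 51 -1;0 0 0 1 0 51 -1;0 0 0 1 0 51 -0.1;0 0 0 1 0 51 -0.1;0 0 0 1 0 51 -0.1"}}

```text
time: 37.65
eef_pos: [0.6507, -0.1477, 0.0056]
tcp_rot: [0.096, 0.995, 0.0, -0.0]
contact_force: [0.3, 0.3, -0.6]
opening: 0.45
finger_force: 0.0
```

>>> {"fn": "send_rows", "kwargs": {"rows": "0 0 0 0 0 -20 -0.1;0 0 0 0 0 -60 -0.1;0 0 0 0 0 -110 -0.1;0 0 0 30 0 -160 -0.1;0 0 0 80 50 -200 0;0 0 0 120 100 -220 0;0 0 0 120 100 -220 0;0 0 0 120 100 -220 0"}}

```text
time: 38.65
eef_pos: [0.5523, -0.0259, 0.2278]
tcp_rot: [0.095, 0.995, -0.0, 0.002]
contact_force: [1.4, -0.6, -1.0]
opening: 0.496
finger_force: 0.0
```

Run:
```python
from h import *
p=wrist('w15.png',*names)
c=cv2.cvtColor(p['color'],cv2.COLOR_RGB2BGR);cv2.imwrite('pics/g13.png',c)
```

```text
square_tray 0.84 [0.5665 0.1313 0.0039] [471 150]
square_tray 0.39 [ 0.538  -0.1244  0.0327] [225 175]
long_tray 0.55 [ 0.5741 -0.1377  0.0064] [228 203]
flat_roll 0.93 [ 0.5363 -0.1213  0.0361] [226 173]
short_holder 0.77 [0.586  0.0939 0.0307] [446 180]
long_holder 0.83 [ 0.3697 -0.2232  0.0256] [70 14]
long_holder 0.63 [ 0.5996 -0.139   0.0301] [228 232]
roller 0.75 [ 0.6457 -0.1462  0.0438] [230 277]
roller 0.68 [ 0.5755 -0.1369  0.0067] [229 204]
empty_core 0.71 [ 0.7413 -0.0232  0.0629] [359 345]
cleaner_bottle 0.86 [ 0.7416 -0.0213  0.0634] [361 345]
```

View pics/g13.png

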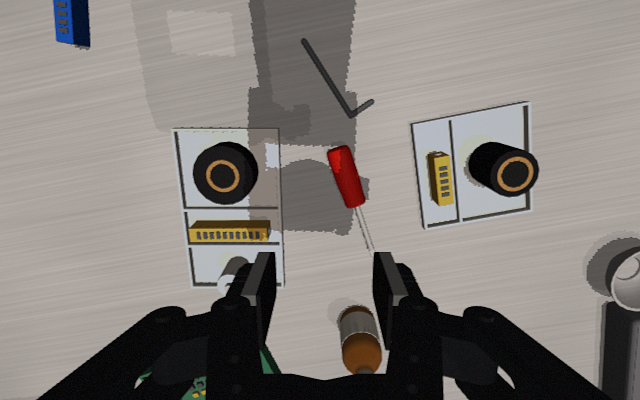

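All five parts sit upright in their compartments: flat roll (225,173), long holder (228,232), roller standing (230,275), short holder (441,180) and tall roll standing (505,170). The bottle is upright at (360,345). Handing in.

```bash
python3 -c "
from plant import ctrl
print(ctrl.sign_off())"
```

```text
the job is handed in; nothing more can be done
None
```

Both kits are made up and the job is handed in at about 39 s; the final picture showed all five parts upright in their compartments and the bottle standing, and the empty core was never touched. The first grasp on the tall roll missed and tilted it briefly, but it stood back up.

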